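# Dress the spindle sander: drum, then clamp collar

### The arm

A 6-joint arm with a two-finger parallel gripper is mounted at the origin on the work surface. World frame = base frame: x ahead of the robot, y to its left, z up, the work surface at z = 0. Lengths are in mm, angles in rad, forces in N, time in s.
With the tool pointing down it reaches from about 325 to 875 mm from the base axis. Payload 4.4 kg.
Tool frame: the origin (TCP) lies on the centre line of the jaws, within the pads' length; the fingertips stand bot.nose_length ahead of it and the grasp point (between the pads) is the TCP (bot.nose_length is the distance from the TCP to the fingertips, in mm); z points along the fingers, y is the direction in which the jaws open and shut (so a half turn about z gives the same grasp; the last joint's range is limited). The gripper opens to 85 mm and grips with 20 to 120 N. Pads are 22 mm wide; open, the fingers measure 114 mm over their backs; the gripper's body (76 mm by 85 mm) begins 54 mm behind the grasp point. The pads swing forward as they close: fully open they stand 13 mm farther back than shut.
Start: joints at [1.038, 0.207, 1.542, -0, 1.393, -0.15], TCP at [214.25, 533.596, 250.282] pointing down, gripper open.
Joint ranges: [-2.73, 2.73], [-0.86, 2.22], [0.23, 2.46], [-1.11, 4.25], [0.08, 2.63], [-2.82, 2.82]. Speed limits (rad/s): [2.79, 2.79, 3.14, 3.14, 3.14, 3.14].

### API

Orientations are given as a rotation vector (axis times angle).
In Python, from plant import bot, fingers, kin, optics, close_job gives the robot as it stands. Calls block until the motion is done:
- bot.goto(position, orientation): joint-space move of the TCP to a pose.
- bot.movel(position, rot=None, rate=150): straight line of the TCP; rot=None keeps the orientation; rate is the mean speed in mm/s.
- bot.goto_joints(angles): joint-space move.
- fingers.move_gripper(opening, f_grip=None): opening from 0.0 (shut) to 1.0 (fully open); f_grip is the grip in N (None keeps the last); returns when the fingers have stopped.
- bot.wait(seconds).
- kin.inverse_kinematics(position, orientation): joint angles nearest the present ones, or None.
- bot.read_state(): the state.
- optics.get_image(name): name is "side" or "top" or "wrist"; returns the picture (400x640x3 uint8, red, green, blue); there is no depth.
- optics.get_calibration(name): a dict with "fx", "fy", "cx", "cy" (pixels), "extrinsics" (4x4, takes a point from world to camera coordinates). Camera axes: x right, y up, looking along -z (the intrinsics and any distortion apply to the point x, -y, -z); pixel columns grow to the right and rows downward; lengths in mm; the calibration is good to about 2 mm. A picture is of the moment at which its call begins: read the wrist's pose just before it. get_calibration takes no time and is no camera call; for the wrist camera it gives the pose at the moment of the call.
A pose or a line that the arm cannot do raises bot.MotionError and nothing moves.
- close_job(): hands the job in, once; it reports no verdict.
Trained networks look in the newest picture that a camera, given by its name, has taken for a name from the list of things; names that differ only in an ending like _2 or _b are one class to them, and where a whole thing is asked for, a point or a joint stands for the part that bears it (a point fixed in the world has none). Each returns a list of dicts, best first, with "p" (0 to 1); they miss things now and then, are a little off and sometimes report something else, mostly with a low value. They report only what shows in the picture. A call takes as long as a camera call. They do not tell look-alikes from the thing itself.
- optics.trace(label, camera): "region" (400x640 bool, what is visible of it) and "box" ([left, top, right, bottom] in pixels, round what is visible of it).
The state is a dict: "time_s": time; "joint_positions": joint angles; "joint_velocities": joint speeds; "tau": joint torques, N m; "tcp_pos": TCP position; "tcp_rot": TCP orientation; "force": force on the tool from outside, world axes, zero at the start; "moment": the same for the moment, N m; "width": opening from 0.0 (shut) to 1.0 (fully open).
Only numpy, scipy, OpenCV 4.12 (cv2) and the standard library are available. Lean on these libraries where they do the work, as an engineer would, in place of code of your own. Each camera call takes 0.05 s, during which the arm holds its last target.

### The job

Fit the spindle sander for the next job: put the fresh red sanding drum over the spindle so that it sits fully down on its seat, then put the brass clamp collar over the spindle so that it lies flat on top of the drum. Lower each one right down before letting go of it, and leave the worn grey drum where it stands.

Things in the scene. Friction and masses are not known exactly. Their poses are not given: they have to be found in the camera images.
- fresh_drum_center (a point): Fresh sanding drum, loose, standing upright on the bench: red outside, black rubber core, 50 mm outside diameter, 40 mm high, plain 26 mm through hole along its axis; 80 to 170 g. The point is on its axis, half-way up (20 mm above its underside); z is its axis. It can be gripped anywhere round its outside.
- brass_collar_center (a point): Brass clamp collar, loose, lying flat on the bench: a plain ring, 44 mm outside diameter, 14 mm thick, 26 mm through hole; 80 to 170 g. The point is on its axis, half-way up (7 mm above its underside); z is its axis. A larger, thinner, silvery ring lying about is not wanted.
- worn_drum_center (a point): Worn sanding drum, loose, standing upright on the bench: grey outside, otherwise the same size and shape as the fresh drum. To be left alone. The point is on its axis, half-way up (20 mm above its underside).
- spindle_seat (a point): Fixed upright metal spindle, 20 mm thick, on a dark square iron plate (200 x 200 x 12 mm) lying on the bench; round steel seat at its foot, 44 mm wide, 8 mm high. The point is on the axis at the seat's top face, where the drum's underside rests (20 mm above the bench). Full width ends 46 mm above it, then tapers to a 6 mm wide tip 66 mm above it. z is up.
Not all that is in view belongs to the job. There is more than one size of the part that bears fresh_drum_center; the job needs the largest.

How it is judged:
By the outcome, as a careful person would: the job done as asked, in the order asked, and still so for the second after the job is handed in, with the robot touching nothing.
It also fails if it takes over 64 s, if anything falls off the work surface, if the arm or the gripper's body presses on something with over 40 N, if the wrist force passes 120 N, or if a joint passes its speed limit or range.

## Working session

There is one attempt and no reset: what is moved stays moved. The work goes in short steps, each a Python script; the robot and the scene stay as the last script left them, time stands still between calls to the robot, and variables do not carry over. Pictures are saved under pics/ and viewed, and the job is handed in when it is done.

```bash
mkdir -p pics; ls; python3 - <<'E'
from plant import bot, fingers, kin, optics
import cv2,numpy as np
np.set_printoptions(precision=2,suppress=True)
for n in ("top","side","wrist"):
    im=optics.get_image(n); cv2.imwrite(f"pics/{n}0.png",im[:,:,::-1])
    c=optics.get_calibration(n); print(n,{k:(np.array(v)) for k,v in c.items()})
    for l in ("fresh_drum_center","brass_collar_center","worn_drum_center"):
        print(l,[(round(d["p"],2),np.array(d["box"])) for d in optics.trace(l,n)])
s=bot.read_state();print(s,bot.nose_length)
E
```

```text
pics
top {'fx': array(512.9), 'fy': array(512.9), 'cx': array(322.68), 'cy': array(203.22), 'extrinsics': array([[    0.  ,    -1.  ,    -0.01,    12.55],
       [    0.99,    -0.  ,     0.16,  -466.07],
       [   -0.16,    -0.01,     0.99, -1033.16],
       [    0.  ,     0.  ,     0.  ,     1.  ]])}
fresh_drum_center [(0.76, array([454.7, 221. , 482.7, 244.2])), (0.74, array([461.1, 183.4, 480.6, 201.8])), (0.53, array([455.7, 270.9, 473.9, 287.9]))]
brass_collar_center [(0.52, array([193.6, 146.7, 217.2, 170.6]))]
worn_drum_center [(0.92, array([464.3, 140.8, 491.3, 164.9]))]
side {'fx': array(366.62), 'fy': array(366.62), 'cx': array(321.6), 'cy': array(198.85), 'extrinsics': array([[  -0.99,   -0.16,   -0.01,  456.5 ],
       [   0.1 ,   -0.69,    0.72,  -76.85],
       [  -0.12,    0.71,    0.69, -764.3 ],
       [   0.  ,    0.  ,    0.  ,    1.  ]])}
fresh_drum_center [(0.71, array([387.8, 135.3, 402.4, 147.2])), (0.63, array([347.4, 123. , 366.6, 143.7])), (0.47, array([322.3, 127.7, 338.1, 137.7]))]
brass_collar_center [(0.9, array([223. , 299.7, 254.9, 327.1]))]
worn_drum_center [(0.81, array([291.7, 114.6, 306.9, 133.8]))]
wrist {'fx': array(358.34), 'fy': array(358.34), 'cx': array(321.03), 'cy': array(196.77), 'extrinsics': array([[   0.37,    0.93,   -0.  , -574.7 ],
       [  -0.89,    0.36,   -0.28,   35.47],
       [  -0.26,    0.11,    0.96, -379.35],
       [   0.  ,    0.  ,    0.  ,    1.  ]])}
fresh_drum_center []
brass_collar_center []
worn_drum_center []
{'time_s': 0.6, 'joint_positions': array([ 1.04,  0.21,  1.54,  0.  ,  1.39, -0.15]), 'joint_velocities': array([ 0., -0., -0.,  0.,  0.,  0.]), 'tau': array([ -0.  , -38.28, -29.18,  -0.  ,   0.  ,   0.  ]), 'tcp_pos': array([214.26, 533.6 , 250.31]), 'tcp_rot': array([0.6 , 3.08, 0.  ]), 'force': array([-0.14,  0.39, -0.45]), 'moment': array([ 0.  , -0.01, -0.01]), 'width': 0.9999001295550438} 19.0
```

View pics/top0.png

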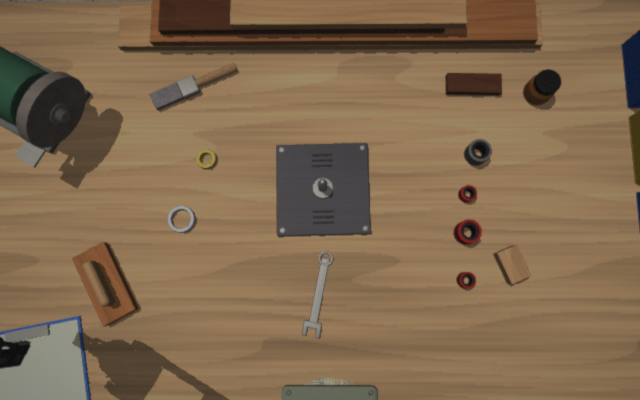

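View pics/side0.png

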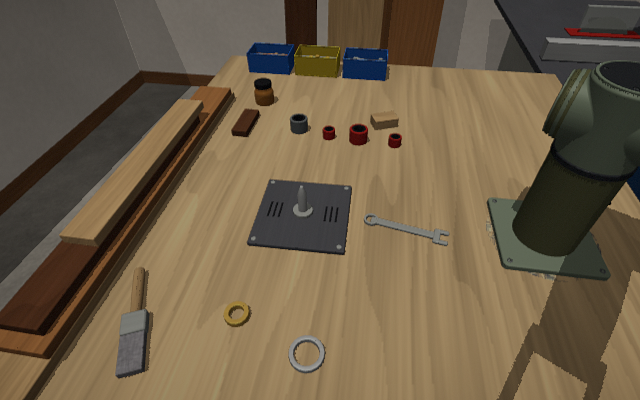

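View pics/wrist0.png

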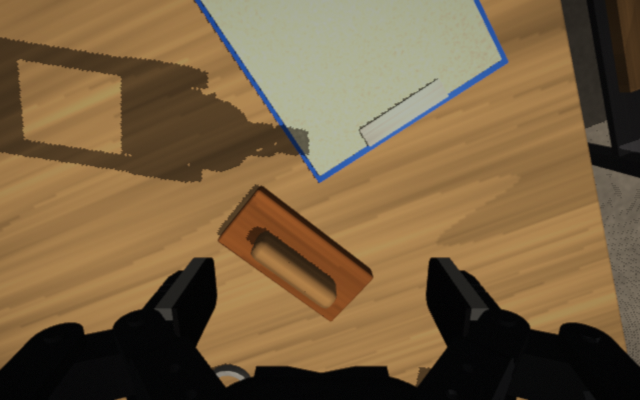

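Candidates for the fresh drum in the top view are the red drums at (468,232), (468,194) and (467,280). The one at (468,232) is visibly the largest. For the collar, the yellow ring at (206,159) fits, and the larger silvery ring at (181,219) is the one not wanted. I'll confirm both in a crop and measure them.

```bash
cat > h.py <<'E'
from plant import bot, fingers, kin, optics
import cv2,numpy as np
from scipy.optimize import least_squares
np.set_printoptions(precision=2,suppress=True)
def proj(c,P):
    P=np.atleast_2d(P).astype(float); E=np.array(c["extrinsics"]); q=P@E[:3,:3].T+E[:3,3]
    return np.c_[c["cx"]+c["fx"]*q[:,0]/-q[:,2], c["cy"]-c["fy"]*q[:,1]/-q[:,2]]
def ray(c,uv,z):
    E=np.array(c["extrinsics"]);R=E[:3,:3];o=-R.T@E[:3,3]
    d=R.T@np.array([(uv[0]-c["cx"])/c["fx"],-(uv[1]-c["cy"])/c["fy"],-1.]); return o+d*(z-o[2])/d[2]
T=np.linspace(0,2*np.pi,73)[:-1]
def circ(x,y,z,r): return np.c_[x+r*np.cos(T),y+r*np.sin(T),np.full(72,z)]
def cylbox(c,x,y,z0,z1,r):
    p=proj(c,np.r_[circ(x,y,z0,r),circ(x,y,z1,r)]); return np.r_[p.min(0),p.max(0)]
def fitbox(c,box,z0,z1,r0):
    g=ray(c,[(box[0]+box[2])/2,(box[1]+box[3])/2],(z0+z1)/2)
    s=least_squares(lambda v:cylbox(c,v[0],v[1],z0,z1,v[2])-np.array(box),[g[0],g[1],r0],x_scale=[1,1,1])
    return s.x,np.abs(s.fun).max()
def save(n,im,crop=None,k=1):
    if crop: im=im[crop[1]:crop[3],crop[0]:crop[2]]
    cv2.imwrite(f"pics/{n}.png",cv2.resize(im,None,fx=k,fy=k,interpolation=cv2.INTER_CUBIC)[:,:,::-1])
E
python3 - <<'E'
from h import *
B={"top":{"red":[[454.7,221,482.7,244.2],[461.1,183.4,480.6,201.8],[455.7,270.9,473.9,287.9]],"brass":[[193.6,146.7,217.2,170.6]],"worn":[[464.3,140.8,491.3,164.9]]},
"side":{"red":[[387.8,135.3,402.4,147.2],[347.4,123,366.6,143.7],[322.3,127.7,338.1,137.7]],"brass":[[223,299.7,254.9,327.1]],"worn":[[291.7,114.6,306.9,133.8]]}}
for cam in B:
    c=optics.get_calibration(cam)
    for k,L in B[cam].items():
        for b in L: print(cam,k,b,*fitbox(c,b,0,14 if k=="brass" else 40,25))
c=optics.get_calibration("top");print("tip",ray(c,[322,181],86),"seat",ray(c,[323,189],20))
im=cv2.imread("pics/top0.png")[:,:,::-1]
a=[cv2.resize(im[y:y+100,x:x+100],(390,390),interpolation=3) for x,y in((420,190),(150,130))]
save("crop",np.hstack(a)); save("spin",im,(270,140,380,240),5)
E
```

```text
top red [454.7, 221, 482.7, 244.2] [ 406.14 -292.53   23.11] 0.38618613069746743
top red [461.1, 183.4, 480.6, 201.8] [ 491.48 -300.94   15.67] 0.23172085118150676
top red [455.7, 270.9, 473.9, 287.9] [ 309.22 -280.35   15.32] 0.8819286208978951
top brass [193.6, 146.7, 217.2, 170.6] [569.88 269.9   24.64] 0.19971654089556523
top worn [464.3, 140.8, 491.3, 164.9] [ 578.23 -319.59   22.32] 0.43950900081156874
side red [387.8, 135.3, 402.4, 147.2] [ 306.35 -268.75   12.22] 2.9707322595460255
side red [347.4, 123, 366.6, 143.7] [ 410.22 -291.54   23.95] 0.7552024667307933
side red [322.3, 127.7, 338.1, 137.7] [ 483.2  -284.08   15.07] 4.305004389609039
side brass [223, 299.7, 254.9, 327.1] [564.5  268.24  24.31] 1.2388981619776018
side worn [291.7, 114.6, 306.9, 133.8] [ 575.53 -313.67   20.05] 0.3376792696215887
tip [503.41  13.77  86.  ] seat [499.74  12.56  20.  ]
```

View pics/crop.png

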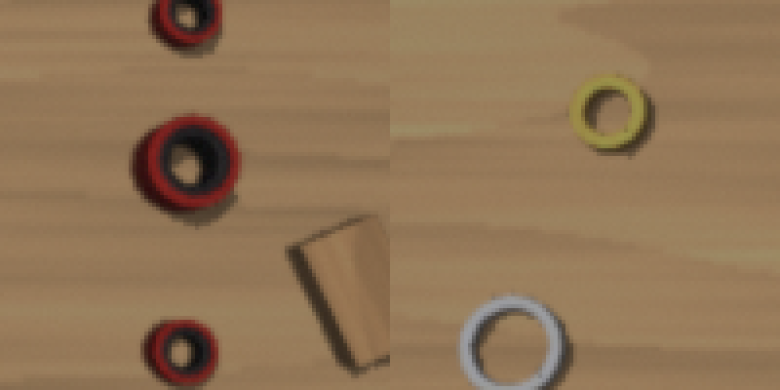

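View pics/spin.png

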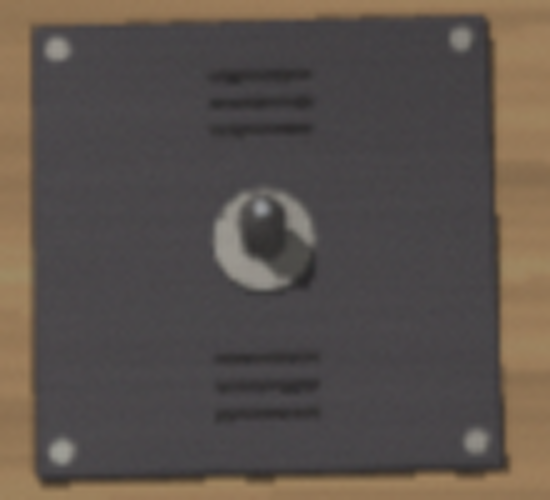

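The crop confirms both choices: the big red drum at top-view (468,232) and the small brass ring at (206,159). Next I'll hover over each target at the same relative pose, so wrist-camera bias cancels between drum and spindle.

```bash
python3 - <<'E'
from h import *
from scipy.spatial.transform import Rotation as R
c=optics.get_calibration("wrist");E=c["extrinsics"];o=-E[:3,:3].T@E[:3,3]
s=bot.read_state();Rt=R.from_rotvec(s["tcp_rot"]).as_matrix()
print("cam in tool",Rt.T@(o-s["tcp_pos"]),"view dir tool",Rt.T@(-E[:3,:3].T[:,2]))
p=s["tcp_pos"]
print(proj(c,[p,p-[0,0,100],p-[0,0,150],p-[0,0,230]]))
for rv in([np.pi,0,0],[0,np.pi,0]):
    for P in([408,-292,200],[501,12,250],[568,269,180]):
        print(rv,P,kin.inverse_kinematics(P,rv))
E
```

```text
cam in tool [  73.99    0.07 -123.03] view dir tool [-0.28 -0.    0.96]
[[321.07 289.43]
 [321.17 208.22]
 [321.19 188.26]
 [321.21 167.4 ]]
[3.141592653589793, 0, 0] [408, -292, 200] [-0.79  0.1   1.77 -0.    1.27  0.78]
[3.141592653589793, 0, 0] [501, 12, 250] [-0.15  0.05  1.72 -0.    1.37  1.42]
[3.141592653589793, 0, 0] [568, 269, 180] [ 0.3   0.38  1.47 -0.    1.29  1.88]
[0, 3.141592653589793, 0] [408, -292, 200] [-0.79  0.1   1.77  0.    1.27 -2.36]
[0, 3.141592653589793, 0] [501, 12, 250] [-0.15  0.05  1.72  0.    1.37 -1.72]
[0, 3.141592653589793, 0] [568, 269, 180] [ 0.3   0.38  1.47 -0.    1.29 -1.27]
```

```bash
python3 - <<'E'
from h import *
rv=[np.pi,0,0]
for n,P in(("wsp",[501,12,220]),("wdr",[408,-292,200])):
    bot.goto(P,rv); bot.wait(0.2)
    s=bot.read_state();c=optics.get_calibration("wrist");im=optics.get_image("wrist");save(n,im)
    np.save(n+"_E.npy",c["extrinsics"]);print(n,s["tcp_pos"],s["time_s"])
for d in optics.trace("fresh_drum_center","wrist"): print(d["p"],np.array(d["box"]),fitbox(c,d["box"],0,40,25))
E
```

```text
wsp [501.02  12.64 220.02] 2.9333
wdr [ 408.69 -291.    200.1 ] 4.3917
0.78 [290.3 147.5 350.9 211.3] (array([ 406.4 , -290.19,   24.21]), np.float64(0.7091186260279585))
0.78 [295.9 253.  334.1 299.6] (array([ 312.2 , -285.38,   15.54]), np.float64(2.041640775492681))
0.62 [306.7  55.8 349.5 100.7] (array([ 488.  , -295.66,   16.04]), np.float64(0.04042620954072618))
```

View pics/wsp.png

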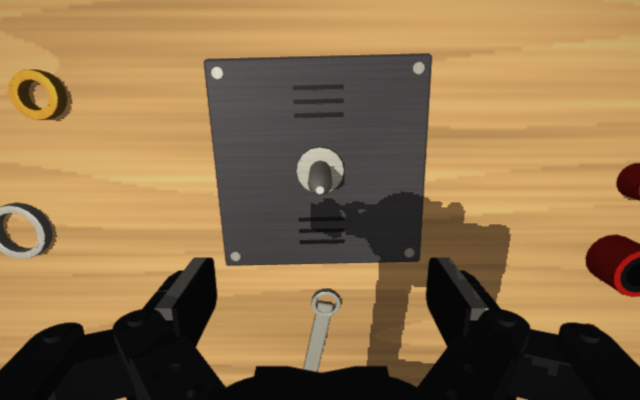

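View pics/wdr.png

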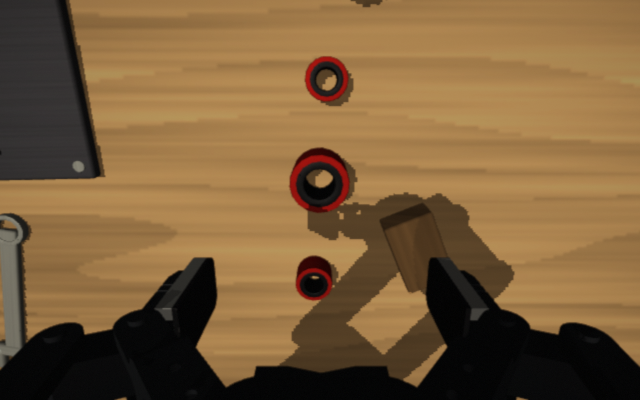

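```bash
python3 - <<'E'
from h import *
c=dict(optics.get_calibration("wrist"));c["extrinsics"]=np.load("wsp_E.npy")
im=cv2.imread("pics/wsp.png")[:,:,::-1];print(c["cx"],c["cy"])
save("wsp_crop",im,(280,130,360,210),7)
g=cv2.cvtColor(im,cv2.COLOR_RGB2GRAY)
print("tip",ray(c,[320,190.5],84.))
# four plate screws
S=[]
for (x,y) in((217,72),(418,68),(235,256),(409,252)):
    w=g[y-9:y+10,x-9:x+10].astype(float);m=np.clip(w-np.median(w)-25,0,None);yy,xx=np.mgrid[-9:10,-9:10]
    S.append(ray(c,[x+(m*xx).sum()/m.sum(),y+(m*yy).sum()/m.sum()],12))
S=np.array(S);print(S,S.mean(0))
m=(g>115).astype(np.uint8);m[:135]=0;m[205:]=0;m[:,:285]=0;m[:,355:]=0
ct=max(cv2.findContours(m,0,1)[0],key=cv2.contourArea);p=ct[:,0,:]
h=cv2.convexHull(p)[:,0,:];print(p.min(0),p.max(0))
W=np.array([ray(c,q,20) for q in h]);W=W[W[:,0]>np.median(W[:,0])-6]
s=least_squares(lambda v:np.hypot(W[:,0]-v[0],W[:,1]-v[1])-v[2],[501,12,22],loss="soft_l1");print(s.x)
E
```

```text
321.0319186816398 196.77233238013517
tip [499.86  13.89  84.  ]
[[586.69 104.46  12.  ]
 [590.95 -71.48  12.  ]
 [409.83 100.2   12.  ]
 [414.92 -75.92  12.  ]] [500.6   14.32  12.  ]
[296 147] [343 189]
[501.12  14.46  21.55]
```

View pics/wsp_crop.png

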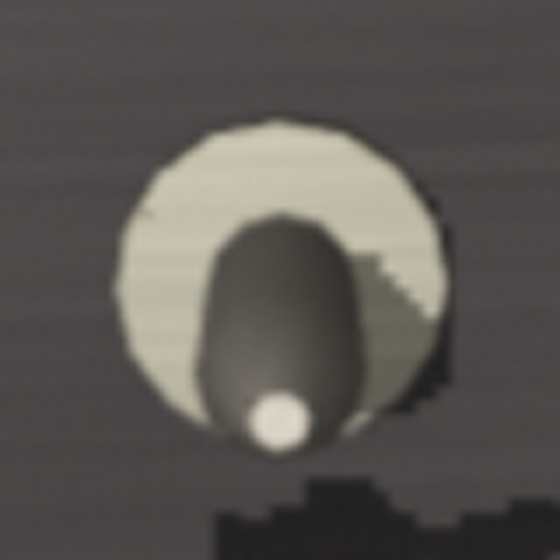

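The spindle axis comes out at about (500.8, 14.2), and tip, screws and seat rim agree to within 1 mm. The wrist camera puts the drum at about (406.4, -290.2). I'll refine the drum with a colour fit, then grasp it with the jaws along y.

```bash
python3 - <<'E'
from h import *
c=dict(optics.get_calibration("wrist"));c["extrinsics"]=np.load("wdr_E.npy")
im=cv2.imread("pics/wdr.png")[:,:,::-1].astype(int)
m=((im[:,:,0]>60)&(im[:,:,0]>2.2*im[:,:,1])).astype(np.uint8);m[:130]=0;m[225:]=0;m[:,:270]=0;m[:,370:]=0
p=max(cv2.findContours(m,0,1)[0],key=cv2.contourArea)[:,0,:];b=[*p.min(0),*(p.max(0)+1)]
x,e=fitbox(c,b,0,40,25);print(b,x,e)
x=x[:2]; rv=[np.pi,0,0]
bot.movel([x[0],x[1],100],rv); bot.movel([x[0],x[1],27],rate=80); bot.wait(0.2)
s=bot.read_state();print(s["tcp_pos"],s["force"],s["time_s"])
fingers.move_gripper(0.0,40)
s=bot.read_state();print(s["tcp_pos"],s["width"],s["force"],s["time_s"])
save("grip",optics.get_image("wrist"))
E
```

```text
[np.int32(290), np.int32(154), np.int32(350), np.int32(213)] [ 402.74 -289.7    23.13] 2.0003274414401915
[ 403.13 -290.08   27.59] [-0.63  1.07  0.51] 6.5667
[ 403.06 -290.     27.44] 0.572570191868557 [-0.25 -0.08  3.01] 7.0
```

View pics/grip.png

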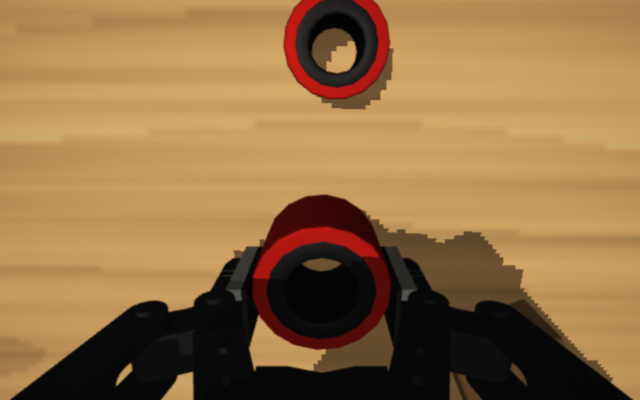

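The picture shows the drum held squarely between the pads, with its top rim at columns 253–390 and rows 227–349. My colour box had missed the shaded wall, so the grasp x is probably a few mm off. I'll measure the drum in the hand and correct for that when placing.

```bash
python3 - <<'E'
from h import *
s=bot.read_state();c=optics.get_calibration("wrist");t=s["tcp_pos"]
im=cv2.imread("pics/grip.png")[:,:,::-1].astype(int)
m=(im[:,:,0]>60)&(im[:,:,0]>2.5*im[:,:,1]);m[:180]=0
ys,xs=np.nonzero(m);
# lower half of outer rim: lowest red pixel in each column
pts=[]
for u in range(275,370,3):
    r=np.nonzero(m[:,u])[0]
    if len(r): pts.append([u+.5,r.max()+1])
W=np.array([ray(c,q,40) for q in pts])
f=least_squares(lambda v:np.hypot(W[:,0]-v[0],W[:,1]-v[1])-25,[406,-290],loss="soft_l1");print("rim fit r=25",f.x,np.abs(f.fun).max(),xs.min(),xs.max(),ys.max())
print("tcp",t,"offset",f.x-t[:2])
# bright top rim upper edge
col=im[200:300,321];print(col[:,0].tolist())
print(proj(c,[[f.x[0]+25,f.x[1],40],[f.x[0]-25,f.x[1],40],[f.x[0]+13,f.x[1],40],[f.x[0]-13,f.x[1],40],[f.x[0],f.x[1]+25,40],[f.x[0],f.x[1]-25,40]]))
E
```

```text
rim fit r=25 [ 407.95 -289.88] 0.5373068957033986 252 390 348
tcp [ 403.08 -290.     27.45] offset [4.87 0.12]
[58, 56, 58, 57, 58, 56, 57, 56, 56, 56, 58, 57, 57, 57, 57, 57, 57, 57, 58, 57, 58, 59, 56, 57, 60, 70, 88, 138, 172, 180, 178, 177, 175, 174, 175, 175, 174, 174, 173, 173, 169, 129, 71, 40, 34, 32, 31, 30, 27, 26, 25, 23, 22, 21, 19, 19, 18, 31, 87, 106, 109, 109, 109, 110, 109, 108, 107, 107, 106, 104, 93, 49, 12, 4, 4, 4, 4, 5, 4, 4, 5, 6, 4, 4, 6, 6, 4, 4, 3, 5, 6, 5, 4, 4, 4, 4, 4, 4, 4, 6]
[[322.33 221.28]
 [322.17 348.68]
 [322.29 254.59]
 [322.21 320.68]
 [250.5  288.65]
 [393.97 288.6 ]]
```

```bash
cat >> h.py <<'E'
def rimfit(c,im,m,z,r0,guess,cols):
    """fit rim circle at height z from lower edge pixels plus upper bright edge"""
    pts=[]
    for u in cols:
        r=np.nonzero(m[:,u])[0]
        if len(r): pts+= [[u+.5,r.max()+1],[u+.5,r.min()]]
    W=np.array([ray(c,q,z) for q in pts])
    f=least_squares(lambda v:np.hypot(W[:,0]-v[0],W[:,1]-v[1])-v[2],[*guess,r0],loss="soft_l1")
    return f.x,np.abs(f.fun).max()
E
python3 - <<'E'
from h import *
fingers.move_gripper(0.75,40)
t=bot.read_state()["tcp_pos"]
bot.movel([406.9,-290,27],rate=60); bot.wait(.1)
fingers.move_gripper(0.0,40)
bot.movel([406.9,-290,110],rate=100); bot.wait(.3)
s=bot.read_state();c=optics.get_calibration("wrist");im=optics.get_image("wrist");save("lift",im);im=im.astype(int)
print(s["tcp_pos"],s["width"],s["force"],s["time_s"])
z=s["tcp_pos"][2]+13
cols=range(300,345,3)
m=(im[:,:,0]>110)&(im[:,:,0]>2.5*im[:,:,1]);m[:180]=0;m2=(im[:,:,0]>60)&(im[:,:,0]>2.5*im[:,:,1]);m2[:180]=0
up=np.mean([np.nonzero(m[:,u])[0].min() for u in range(316,330)]);lo=np.mean([np.nonzero(m2[:,u])[0].max()+1 for u in range(316,330)])
a,b=ray(c,[322,up],z),ray(c,[322,lo],z);print(up,lo,a,b,(a+b)/2-s["tcp_pos"],(a-b)[0]/2)
xs=np.nonzero(m2[250:330].any(0))[0];print(xs.min(),xs.max())
E
```

```text
[ 406.63 -289.74  109.45] 0.5713725677082188 [ 0.37  0.6  -1.06] 9.2583
237.78571428571428 368.2857142857143 [ 430.89 -289.56  122.45] [ 378.12 -289.6   122.45] [-2.12  0.16 13.  ] 26.386767982723
254 389
```

View pics/lift.png

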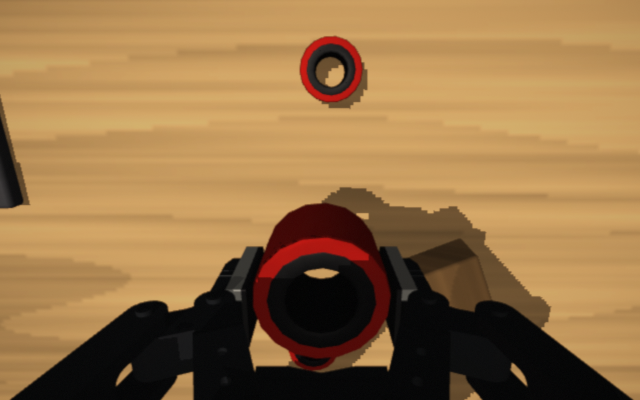

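```bash
python3 - <<'E'
from h import *
s=bot.read_state();c=optics.get_calibration("wrist");im=cv2.imread("pics/lift.png")[:,:,::-1].astype(int);z=s["tcp_pos"][2]+13
m=(im[:,:,0]>75)&(im[:,:,0]>2.5*im[:,:,1])
print([(r,im[r,322].tolist()) for r in range(350,364,2)])
P=[]
for u in list(range(268,290,2))+list(range(362,378,2)):
    r=np.nonzero(m[200:380,u])[0]+200; P.append([u+.5,r.max()+1])
for u in range(300,345,2):
    r=np.nonzero(im[200:300,u,0]>110)[0]+200; P.append([u+.5,r.min()])
W=np.array([ray(c,q,z) for q in P])
f=least_squares(lambda v:np.hypot(W[:,0]-v[0],W[:,1]-v[1])-v[2],[407,-290,25],loss="soft_l1");print(f.x-[*s["tcp_pos"][:2],0],np.abs(f.fun).max())
E
```

```text
[(350, [83, 10, 8]), (352, [82, 11, 9]), (354, [82, 10, 8]), (356, [80, 11, 8]), (358, [37, 9, 8]), (360, [10, 10, 10]), (362, [10, 9, 10])]
[ 7.18  1.28 29.2 ] 11.957107805178023
```

```bash
python3 - <<'E'
from h import *
s=bot.read_state();c=optics.get_calibration("wrist");t=s["tcp_pos"];z=t[2]+13
a,b=ray(c,[322,237.5],z),ray(c,[322,357.8],z);print((a+b)/2-t,(a-b)[0]/2)
a,b=ray(c,[254,297],z),ray(c,[390,297],z);print((a+b)/2-t,(a-b)[1]/2)
E
```

```text
[ 0.28  0.18 13.  ] 24.068605180931428
[ 1.86  0.18 13.  ] 23.78263962261849
```

```bash
python3 - <<'E'
from h import *
rv=[np.pi,0,0];g=np.array([500.5,14.0])
bot.movel([406.9,-290,160],rate=200)
bot.movel([*g,160],rv,rate=220); bot.wait(.3)
t=bot.read_state()["tcp_pos"];print(t)
cmd=g+(g-t[:2]); bot.movel([*cmd,118],rate=100); bot.wait(.3)
s=bot.read_state();print(s["tcp_pos"],s["force"],s["time_s"])
save("hov",optics.get_image("wrist")); save("hovs",optics.get_image("side"),(240,120,370,260),4)
E
```

```text
[500.48  13.5  160.05]
[501.07  14.44 118.71] [-0.24  1.06 -0.95] 12.4667
```

View pics/hov.png

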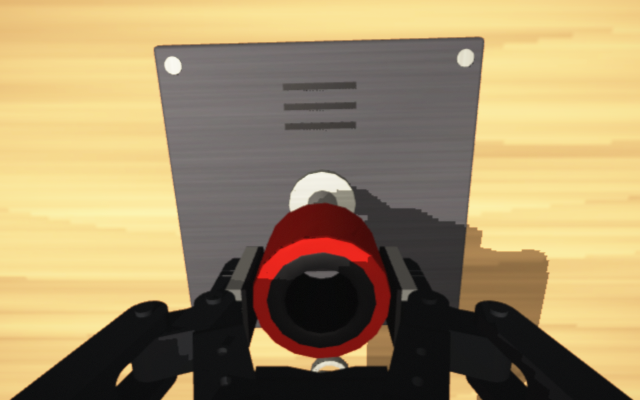

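View pics/hovs.png

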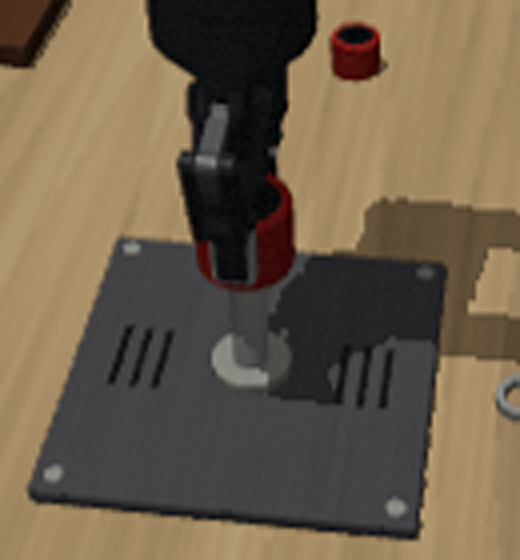

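Both views show the drum centred over the spindle. I'll lower it in steps and watch the force.

```bash
python3 - <<'E'
from h import *
g=[500.5,14.1]
f0=bot.read_state()["force"]
for z in [100,90,80,70,62,56,52,50,49,48,47,46.5,46]:
    bot.movel([*g,z],rate=60)
    s=bot.read_state();d=s["force"]-f0;print(z,s["tcp_pos"],d,s["time_s"])
    if d[2]>6 or np.hypot(d[0],d[1])>8: break
E
```

```text
100 [499.82  14.17  99.15] [ 0.76 -0.11  0.43] 13.0167
90 [499.97  14.19  89.4 ] [0.84 0.36 1.1 ] 13.3333
80 [499.94  14.19  79.38] [0.5  0.17 0.43] 13.65
70 [499.91  14.21  69.35] [1.13 0.6  0.22] 13.9667
62 [499.97  14.17  61.43] [0.39 0.73 0.9 ] 14.25
56 [500.06  14.18  55.52] [1.51 1.34 0.96] 14.5
52 [500.24  14.16  51.71] [0.6  0.46 0.11] 14.75
50 [500.41  14.1   49.91] [ 0.52  0.26 -0.45] 15.0
49 [500.47  14.09  48.96] [0.59 0.77 0.54] 15.25
48 [500.43  14.11  47.94] [0.82 0.62 0.42] 15.5
47 [500.76  14.08  47.29] [-0.57  1.05  2.67] 15.75
46.5 [500.78  14.07  47.27] [-1.47  0.81  8.  ] 16.0
```

Contact came at TCP z 47.3, against 47.3 expected for full seating. I'll release it, retreat and check.

```bash
python3 - <<'E'
from h import *
g=[500.5,14.1]
fingers.move_gripper(1.0); bot.movel([*g,150],rate=150); bot.movel([*g,220],rate=200); bot.wait(.2)
s=bot.read_state();c=optics.get_calibration("wrist");im=optics.get_image("wrist");save("seated",im,(240,100,400,220),5)
np.save("seat_E.npy",c["extrinsics"])
print(s["tcp_pos"],s["force"],s["time_s"])
bot.goto([568,269,200],[np.pi,0,0]);bot.wait(.3)
save("seats",optics.get_image("side"),(240,120,370,260),4)
s=bot.read_state();c=optics.get_calibration("wrist");im=optics.get_image("wrist");save("wcol",im)
for d in optics.trace("brass_collar_center","wrist"): print(d["p"],np.array(d["box"]),fitbox(c,d["box"],0,14,22))
hsv=cv2.cvtColor(im,cv2.COLOR_RGB2HSV);print(s["tcp_pos"],s["time_s"])
E
```

```text
[499.06  14.28 217.7 ] [-0.57  0.2  -0.25] 18.0
0.75 [298.6 145.8 348.3 197.5] (array([568.85, 266.36,  22.12]), np.float64(0.18103133593297116))
[568.28 268.05 200.36] 19.4333
```

View pics/seated.png

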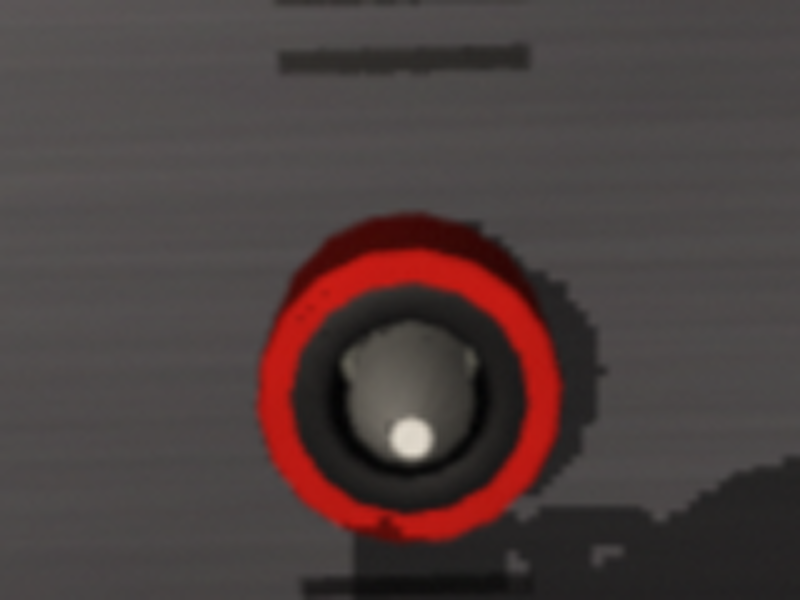

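View pics/seats.png

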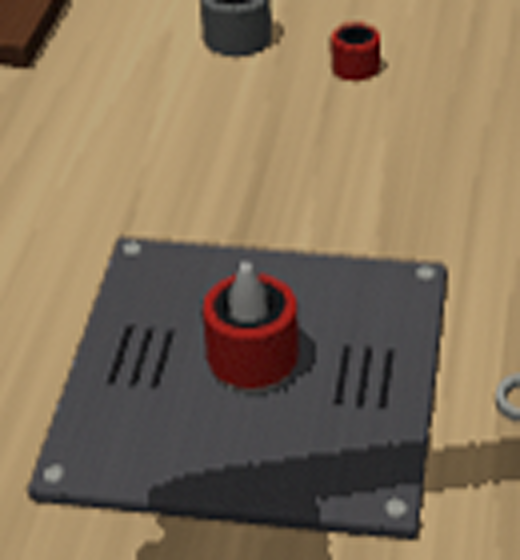

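View pics/wcol.png

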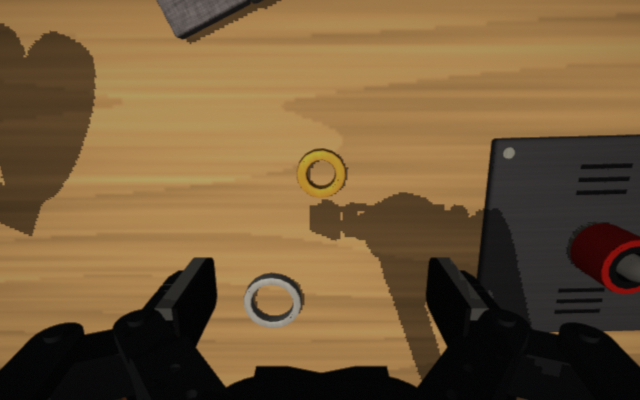

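The drum sits down on its seat with the spindle through it. The only brass ring is at wrist (322,172), with a fitted radius of 22.1 mm that matches 44 mm. The silver ring is at (273,300). I'll grasp the collar at (568.9, 266.4).

```bash
python3 - <<'E'
from h import *
g=[568.9,266.4]
bot.movel([*g,80],rate=150);bot.movel([*g,21],rate=60);bot.wait(.2)
s=bot.read_state();print(s["tcp_pos"],s["force"])
fingers.move_gripper(0.0,40);s=bot.read_state();print(s["tcp_pos"],s["width"],s["force"])
zg=s["tcp_pos"][2]
bot.movel([*g,100],rate=100);bot.wait(.3)
s=bot.read_state();c=optics.get_calibration("wrist");im=optics.get_image("wrist");save("colgrip",im)
np.save("col_E.npy",c["extrinsics"])
print(s["tcp_pos"],s["width"],s["force"],s["time_s"])
save("colside",optics.get_image("side"),(180,200,300,320),5)
E
```

```text
[569.29 266.53  21.55] [-0.24  0.21  0.62]
[569.16 266.59  21.59] 0.4953898424611891 [-0.73  0.43  4.06]
[568.52 266.27  99.29] 0.49228469177763856 [-0.35  0.04 -1.33] 23.5417
```

View pics/colgrip.png

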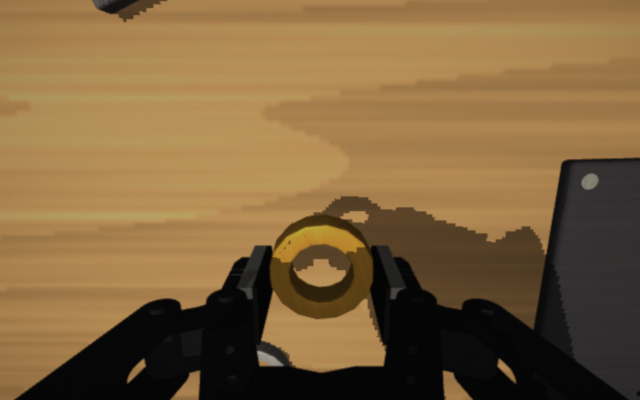

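View pics/colside.png

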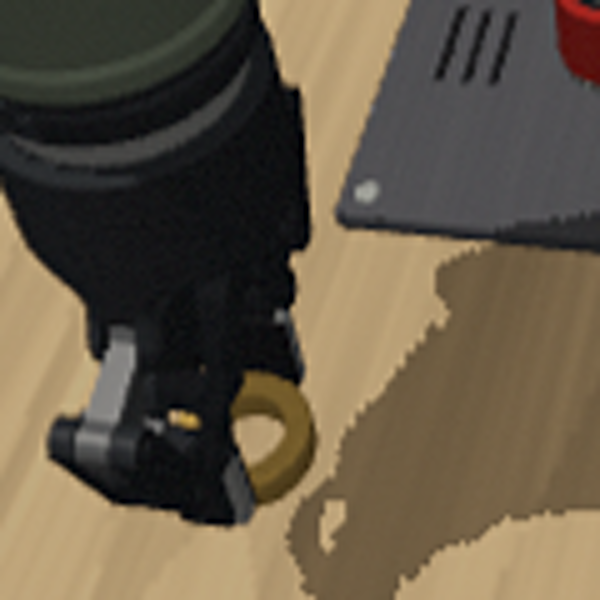

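```bash
python3 - <<'E'
from h import *
c=dict(optics.get_calibration("wrist"));t=bot.read_state()["tcp_pos"];zt=t[2]-7.6
im=cv2.imread("pics/colgrip.png").copy()
cs=optics.get_calibration("side");im2=cv2.resize(cv2.imread("pics/colside.png"),(600,600))
for z,col in((zt,(255,0,0)),(zt-14,(0,255,0))):
  for r in(13,22):
    p=circ(t[0],t[1],z,r)
    cv2.polylines(im,[np.int32(proj(c,p))],True,col,1)
    cv2.polylines(im2,[np.int32((proj(cs,p)-[180,200])*5)],True,col,1)
a=cv2.resize(im[190:350,240:400],(400,400),interpolation=cv2.INTER_CUBIC);cv2.imwrite("pics/ov.png",np.hstack([a,cv2.resize(im2[300:560,150:410],(400,400))]))
E
```

```text
(no output)
```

View pics/ov.png

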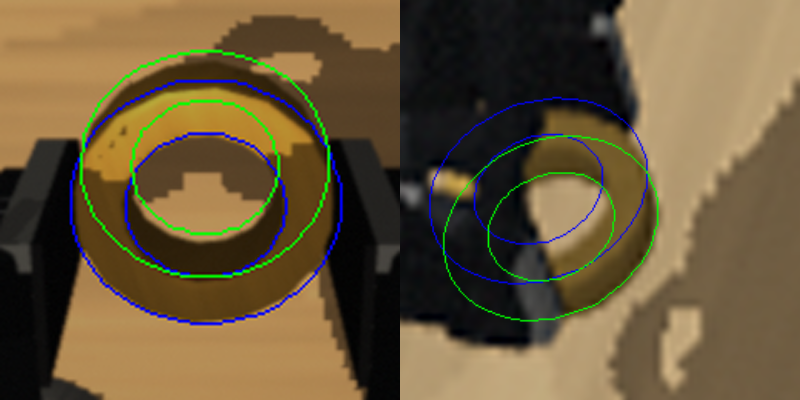

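The overlay shows the collar held flat, with the 22 mm rim and 13 mm hole circles matching to about 1 mm. Its offset from the TCP is roughly -0.6 mm in x. Next I'll place it, expecting contact at TCP z of about 81.6.

```bash
python3 - <<'E'
from h import *
rv=[np.pi,0,0];g=[501.3,14.2]
bot.movel([568.9,266.4,150],rate=150)
bot.movel([*g,150],rv,rate=220);bot.wait(.3)
bot.movel([*g,118],rate=80);bot.wait(.3)
s=bot.read_state();f0=s["force"];print(s["tcp_pos"],f0,s["time_s"])
save("hov2",optics.get_image("wrist"),(220,160,420,360),3)
for z in [112,107,102,97,92,88,85,83.5,82.5,82,81.5,81,80.5,80,79.5]:
    bot.movel([*g,z],rate=40)
    s=bot.read_state();d=s["force"]-f0;print(z,s["tcp_pos"],d,s["time_s"])
    if d[2]>6 or np.hypot(d[0],d[1])>8: break
save("down2",optics.get_image("side"),(240,120,370,260),4)
E
```

```text
[501.72  14.14 118.54] [ 0.59 -0.26 -2.15] 26.6083
112 [500.78  14.27 111.44] [-1.8  -0.65  0.95] 26.9583
107 [500.92  14.24 106.53] [-0.74 -0.33  0.92] 27.2333
102 [500.94  14.25 101.58] [-0.96  0.39  0.89] 27.5083
97 [500.94  14.26  96.59] [-0.3   0.2   0.32] 27.7833
92 [500.93  14.22  91.58] [-0.31  0.69  0.28] 28.0583
88 [500.98  14.26  87.64] [-0.13 -0.39  0.42] 28.3083
85 [501.07  14.21  84.75] [0.09 0.74 0.28] 28.5583
83.5 [501.24  14.2   83.42] [-0.73  0.55  1.45] 28.8083
82.5 [501.27  14.2   82.47] [-1.14 -0.65  1.09] 29.0583
82 [501.28  14.19  81.98] [-0.45  0.61  1.32] 29.3083
81.5 [501.44  14.19  81.66] [-1.37  1.35  2.02] 29.5583
81 [501.49  14.2   81.59] [-2.67  0.36  7.2 ] 29.8083
```

View pics/down2.png

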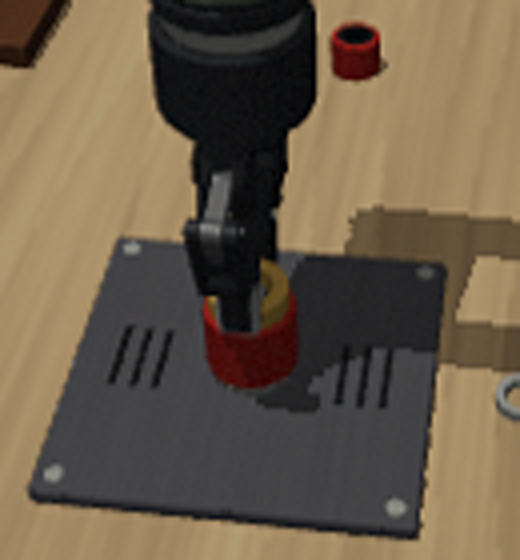

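View pics/hov2.png

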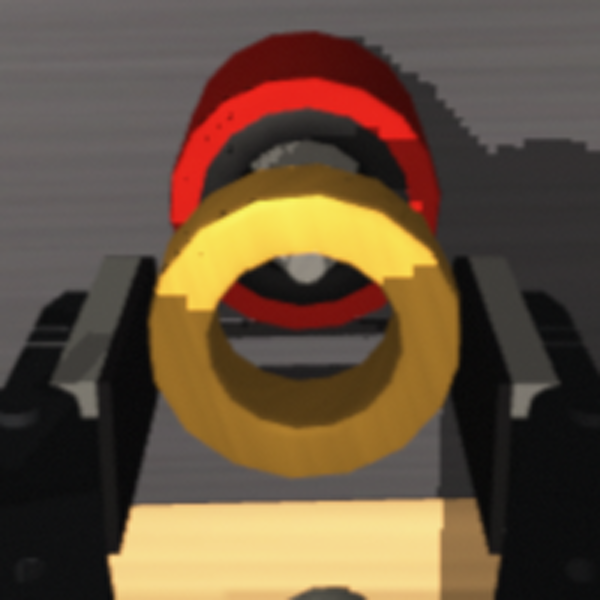

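Contact came at TCP z 81.6, exactly as expected, with the collar on the drum. I'll release it, retreat and check.

```bash
python3 - <<'E'
from h import *
g=[501.4,14.2]
fingers.move_gripper(1.0); bot.movel([*g,160],rate=120); bot.movel([*g,220],rate=200); bot.wait(.3)
im=optics.get_image("wrist");c=optics.get_calibration("wrist");s=bot.read_state()
for d in optics.trace("brass_collar_center","wrist"): print(d["p"],np.array(d["box"]),fitbox(c,d["box"],60,74,22))
for d in optics.trace("fresh_drum_center","wrist"): print(d["p"],np.array(d["box"]))
bot.goto([420,200,260],[np.pi,0,0]);bot.wait(.3)
i2=optics.get_image("side")
a=cv2.resize(im[100:240,240:400],(400,350),interpolation=3);b=cv2.resize(i2[140:240,250:364],(400,350),interpolation=3)
save("fin",np.hstack([a,b])); save("fintop",optics.get_image("top"))
for d in optics.trace("worn_drum_center","top"): print("worn",d["p"],np.array(d["box"]))
s=bot.read_state();print(s["force"],s["time_s"])
E
```

```text
0.72 [295.2 153.2 349.6 213. ] (array([500.94,  13.73,  21.78]), np.float64(1.030657469973903))
0.88 [621.8 159.7 640.  198.9]
0.66 [590.7 320.2 603.1 327.9]
worn 0.57 [465.5 140.4 493.1 165.8]
[ 0.96  0.34 -0.21] 33.3583
```

View pics/fin.png

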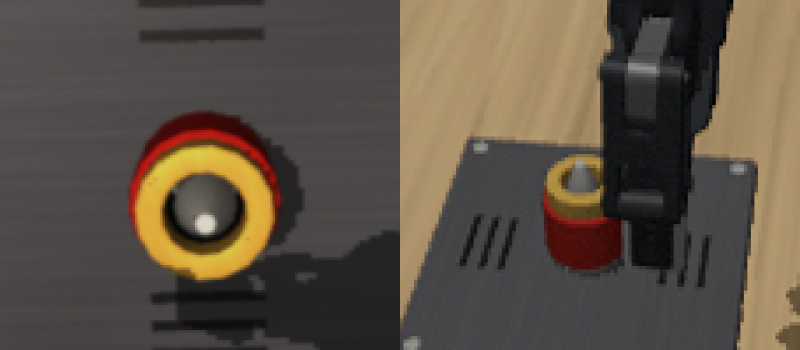

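View pics/fintop.png

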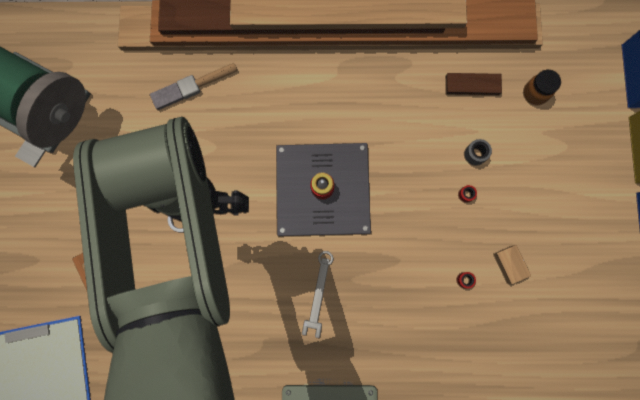

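The pictures show the collar flat and concentric on the red drum, at top-view (322,185). The worn drum is still at (479,152), and the arm is clear of everything.

```bash
python3 -c "
from plant import close_job
close_job()"
```

```text
the job is handed in; nothing more can be done
```

The sander is fitted: the largest red drum is fully down on the spindle seat, and the brass collar lies flat on top of it. I handed the job in at about 33 s. Each part was lowered until it touched before I let go, and the worn grey drum was left alone.

- **Seating heights:** the drum made contact at TCP z 47.3 mm and the collar at 81.6 mm. Both match the expected heights to within a few tenths of a millimetre, with contact forces under 10 N.
- **Final pictures:** the collar measures (500.9, 13.7), against a spindle axis of about (500.8, 14.2). It looks flat and concentric, the worn drum is where it started to within about 2 pixels, and the arm is touching nothing.
- **What went wrong on the way:** my first colour fit of the drum was about 4 mm off in x because it missed the shaded wall. I saw this at the first grasp and regripped on the bench.
- **Checks that failed or disagreed:**
  - One circle fit on the lifted drum failed, so I replaced it with a direct measurement of the rim edges.
  - The final network search in the wrist picture did not report the seated red drum, so I confirmed it by eye.

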